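# Load the overlocker's thread stand in rack order

## Robot

A 7-joint arm with a two-finger parallel gripper is mounted at the origin on the work surface. World frame = base frame: x ahead of the robot, y to its left, z up, the work surface at z = 0. Lengths are in m, angles in rad, forces in N, time in s.
With the tool pointing down it reaches from about 0.4 to 0.85 m from the base axis. Payload 4.4 kg.
Tool frame: the origin (TCP) lies at the very end of the fingers, on their centre line; the grasp point (between the pads) lies 19 mm behind it; x points along the fingers, z is the direction in which the jaws open and shut, and the axes are right-handed (so a half turn about x gives the same grasp; the last joint's range is limited). The gripper opens to 94 mm and grips with 3 to 60 N. Pads are 16 mm wide; open, the fingers measure 119 mm over their backs; the gripper's body (75 mm by 177 mm) begins 78 mm behind the grasp point.
Start: joints at [-1.318, 0.628, 0.038, 1.517, -0.027, 0.996, -0.02], TCP at [0.204, 0.617, 0.205] pointing down, gripper open.
Joint ranges: [-3.06, 3.06], [-0.37, 2.12], [-1.25, 1.32], [0.18, 2.47], [-1.1, 4.24], [0.23, 1.98], [-2.94, 2.94]. Speed limits (rad/s): [2.57, 2.57, 3.14, 3.14, 3.14, 3.14, 3.14].

## Interface

Orientations are given as a unit quaternion [x, y, z, w].
In Python, from plant import * gives the robot as it stands.
- The arm moves only by the shell command python3 -m jog 'ROWS'. ROWS is JSON, one flat list of numbers, 7 for each row, row after row: the shift along the tool's x, y, z in mm, then the turn, a rotation vector about the tool's x, y, z in rad, then the opening, from -1 (shut) to 1 (fully open). A call has 1 to 5 rows; each row is the pose to reach, as a shift and turn from the pose commanded when the call began, along the tool's axes at that moment; what a row does not reach only later rows make up. A row lasts 1/8 s, in which the tool goes at most 62.5 mm and 10.7 degrees, less where a joint would pass 70% of its speed; a pose out of reach is approached as far as the arm can. A call with a gripper value outside its range is refused whole. The fingers move at their own pace and stop on an object; the grip force is fixed at half the most. Time passes only in rows, so rows that repeat a pose let the fingers close. It gives the time, the measured TCP pose, the force and the opening at its end, in the units of the state.
- state(): the state, without advancing time (a new reading comes with each control period).
- grab_frame(name): name is "scene" or "top"; returns a dict with "image" (400x640x3 uint8, red, green, blue), "z_map" (400x640 float32, m along the optical axis (not along the pixel's ray), 0 where there is no reading), "camera_matrix" (3x3 intrinsics, pixels), "dist_coeffs" ([k1, k2, p1, p2, k3] as OpenCV has them; the pictures are not rectified), "T" (4x4, takes a point from camera to world coordinates). Camera axes: x right, y down, z forward; pixel columns grow to the right and rows downward; lengths in m; the calibration is good to about 2 mm. A picture is of the moment at which its call begins.
- close_job(): hands the job in, once; it reports no verdict.
Trained networks look in a picture, given as the dict that the camera call returned (one of the last four; its "shot" number tells which), for a name from the list of things; names that differ only in an ending like _2 or _b are one class to them, and where a whole thing is asked for, a point or a joint stands for the part that bears it (a point fixed in the world has none). Each returns a list of dicts, best first, with "conf" (0 to 1); they miss things now and then, are a little off and sometimes report something else, mostly with a low value. They report only what shows in the picture. A call takes as long as a camera call.
- boxes_of(picture, query): "point" ([x, y, z] in m, in world coordinates, good to about 4 mm: the middle of the surface that is visible of it).
- cut_out(picture, query): "mask" (400x640 bool, what is visible of it).
- pinpoint(picture, query): "point" ([x, y, z] in m, in world coordinates, good to about 4 mm: a listed point, or the origin of a listed thing).
The state is a dict: "clock": time; "qpos": joint angles; "qvel": joint speeds; "effort": joint torques, N m; "tool_pos": TCP position; "tcp_rot": TCP orientation; "ft_force": force on the tool from outside, world axes, zero at the start; "torque": the same for the moment, N m; "opening": opening from 0.0 (shut) to 1.0 (fully open).
Only numpy, scipy, OpenCV 4.12 (cv2) and the standard library are available. Lean on these libraries where they do the work, as an engineer would, in place of code of your own. Each camera call takes 0.05 s, during which the arm holds its last target.

## Task

The four packages of thread stand on the wooden rack in threading order. Move them all to the pins of the overlocker's grey thread stand, one package to a pin, in the same order from left to right as they now stand on the rack. Keep each one upright and lower it over its pin until it sits fully down on the pad; do not drop it or knock any over.

Things in the scene. Friction and masses are not known exactly. Their poses are not given: they have to be found in the camera images.
- tall_cone: The tall cone of grey thread: 118 mm high, 62 mm across at the bottom, tapering evenly to 40 mm at 112 mm, above that a brown cardboard nose 27 mm across. About 160 g; grip it across the thread close below the nose (41 to 43 mm wide there). Origin: centre of its underside, z up. A bore 26 mm wide and 55 mm deep from below fits loosely over a pin.
- short_cone: The short cone of grey thread: 82 mm high, 54 mm across at the bottom, tapering evenly to 37 mm at 80 mm, topped by a 2 mm cardboard rim. About 80 g; grip it across the thread near its top (37 to 41 mm wide). Origin: centre of its underside, z up. A bore 26 mm wide and 55 mm deep from below fits loosely over a pin.
- tube: The straight tube of grey thread: 110 mm high, the thread 42 mm across from 5 to 105 mm, with a white core 33 mm across showing at both ends. About 100 g; grip it across the thread near its top. Origin: centre of its underside, z up. A bore 26 mm wide and 55 mm deep from below fits loosely over a pin.
- spool: The flanged spool of grey thread: a squat straight cylinder 74 mm high and 54 mm across, with a white flange at top and bottom and thread between them. About 90 g; grip it across its sides near the top. Origin: centre of its underside, z up. A bore 26 mm wide and 55 mm deep from below fits loosely over a pin.
- rack: Storage rack, fixed: wooden board 145 x 370 mm, top 28 mm above the table, with a row of four pads with pins; a wire guard 55 mm behind the row, 53 mm high. It is left or right of the stand. Origin on the table under the row's middle; the row runs along its y axis, which points left as seen from the robot (within 15 degrees): places at y = 127.5, 42.5, -42.5, -127.5 mm from left to right, x = 0.
- pad_tall_cone: The round black rubber pad, 72 mm across and 4 mm thick, on which the tall cone stands at the start; it marks that package's place in the row of the rack. Fixed to the rack. Origin at the centre of its underside, 28 mm above the table; its top is at 32 mm. A steel pin 8 mm thick stands on it, to 45 mm above the pad's top.
- pad_short_cone: The round black rubber pad, 72 mm across and 4 mm thick, on which the short cone stands at the start; it marks that package's place in the row of the rack. Fixed to the rack. Origin at the centre of its underside, 28 mm above the table; its top is at 32 mm. A steel pin 8 mm thick stands on it, to 45 mm above the pad's top.
- pad_tube: The round black rubber pad, 72 mm across and 4 mm thick, on which the tube stands at the start; it marks that package's place in the row of the rack. Fixed to the rack. Origin at the centre of its underside, 28 mm above the table; its top is at 32 mm. A steel pin 8 mm thick stands on it, to 45 mm above the pad's top.
- pad_spool: The round black rubber pad, 72 mm across and 4 mm thick, on which the spool stands at the start; it marks that package's place in the row of the rack. Fixed to the rack. Origin at the centre of its underside, 28 mm above the table; its top is at 32 mm. A steel pin 8 mm thick stands on it, to 45 mm above the pad's top.
- stand: Thread stand, fixed, empty: grey plate 150 x 370 mm, four black pads with pins 8 mm thick. Origin on the table under the row's middle; the row runs along its y axis, which points left as seen from the robot (within 15 degrees): pins at y = 127.5, 42.5, -42.5, -127.5 mm from left to right, x = 0. Pad tops 18, pin tops 63 mm above the table. A guide bar 290 mm long runs 100 mm behind the row, 115 mm high.

How it is judged:
By the outcome, as a careful person would: the job done as asked, in the order asked, and still so for the second after the job is handed in, with the robot touching nothing.
It also fails if it takes over 122 s, if anything falls off the work surface, if the arm or the gripper's body presses on something with over 40 N, if the wrist force passes 120 N, or if a joint passes its speed limit or range.

## Working session

There is one attempt and no reset: what is moved stays moved. The work goes in short steps, Python scripts to look and compute and a shell command to move; the robot and the scene stay as the last step left them, time stands still between calls to the robot, and variables do not carry over. Pictures are saved under pics/ and viewed, and the job is handed in when it is done.

```bash
ls; mkdir -p pics; python3 - <<'E'
from plant import *
import cv2,numpy as np
s=state()
print({k:np.round(v,3).tolist() for k,v in s.items()})
for n in("scene","top"):
    p=grab_frame(n); cv2.imwrite(f"pics/{n}0.png",p["image"][:,:,::-1])
    print(n,np.round(p["T"],3).tolist())
    for q in["tall_cone","short_cone","tube","spool","rack","stand","pad_tall_cone","pad_spool","pad_tube","pad_short_cone"]:
        print(q,[(np.round(d["point"],4).tolist(),round(d["conf"],2)) for d in pinpoint(p,q)][:4])
print(state()["clock"])
E
```

```text
pics
{'clock': 0.0, 'qpos': [-1.318, 0.629, 0.038, 1.518, -0.027, 0.996, -0.02], 'qvel': [-0.001, -0.0, 0.002, 0.002, -0.001, -0.001, 0.001], 'effort': [0.0, -54.973, 1.144, -18.663, -0.052, 0.023, 0.0], 'tool_pos': [0.203, 0.617, 0.205], 'tcp_rot': [-0.415, 0.574, 0.414, 0.572], 'ft_force': [0.129, -0.015, 0.14], 'torque': [-0.021, -0.033, 0.025], 'opening': 1.002}
scene [[0.528, 0.62, -0.58, 1.11], [0.849, -0.401, 0.344, -0.352], [-0.02, -0.674, -0.738, 0.822], [0.0, 0.0, 0.0, 1.0]]
tall_cone [([0.4972, -0.2921, 0.0357], 0.87)]
short_cone [([0.4674, -0.1264, 0.028], 0.56)]
tube [([0.4809, -0.2092, 0.0262], 0.87), ([0.4757, -0.2121, 0.0282], 0.42)]
spool [([0.5051, -0.3788, 0.0286], 0.7)]
rack [([0.4847, -0.2576, 0.0009], 0.65)]
stand [([0.5063, 0.2058, 0.0015], 0.75), ([0.5081, -0.3758, 0.0299], 0.4)]
pad_tall_cone [([0.4927, -0.3003, 0.0279], 0.69)]
pad_spool [([0.5049, -0.377, 0.0279], 0.56)]
pad_tube [([0.4761, -0.2087, 0.0286], 0.74), ([0.5061, -0.3751, 0.0291], 0.38)]
pad_short_cone [([0.4644, -0.1299, 0.0268], 0.51)]
top [[-0.044, -0.973, 0.227, 0.287], [-0.999, 0.044, -0.009, -0.013], [-0.001, -0.227, -0.974, 1.059], [0.0, 0.0, 0.0, 1.0]]
tall_cone [([0.4794, -0.2093, 0.0312], 0.63), ([0.496, -0.3002, 0.0346], 0.59)]
short_cone [([0.4667, -0.1226, 0.0341], 0.71)]
tube [([0.4805, -0.2083, 0.0315], 0.97)]
spool [([0.506, -0.381, 0.0338], 0.93)]
rack [([0.4794, -0.2059, 0.027], 0.32)]
stand [([0.5067, 0.2044, 0.0044], 0.58)]
pad_tall_cone [([0.4933, -0.2943, 0.0258], 0.49), ([0.4664, -0.1265, 0.0268], 0.29)]
pad_spool [([0.5056, -0.3796, 0.0301], 0.54)]
pad_tube [([0.4846, -0.2067, 0.0266], 0.8)]
pad_short_cone [([0.4665, -0.1247, 0.0302], 0.78)]
1.1
```

View pics/scene0.png

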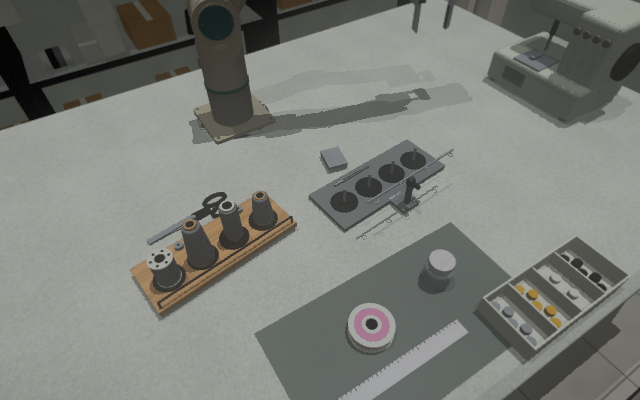

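View pics/top0.png

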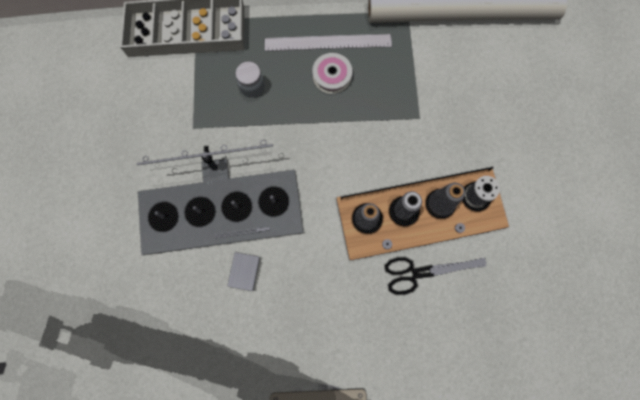

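Order from left to right: short_cone, tube, tall_cone, spool. In the top image the rack tops are at about (370,212), (411,202), (455,190) and (487,187). The empty stand pads are at (163,216), (200,211), (237,206) and (273,201). Next I'll refine these positions.

```bash
cat > h.py <<'E'
from plant import *
import numpy as np,cv2
from scipy.spatial.transform import Rotation as R
def cloud(p):
    h,w=p["z_map"].shape
    u,v=np.meshgrid(np.arange(w),np.arange(h))
    n=cv2.undistortPoints(np.stack([u,v],-1).reshape(-1,1,2).astype(np.float64),np.array(p["camera_matrix"]),np.array(p["dist_coeffs"])).reshape(h,w,2)
    z=p["z_map"]
    P=np.stack([n[...,0]*z,n[...,1]*z,z],-1); T=np.array(p["T"])
    return P@T[:3,:3].T+T[:3,3],n
def onplane(p,uv,z0):
    n=cv2.undistortPoints(np.array(uv,float).reshape(-1,1,2),np.array(p["camera_matrix"]),np.array(p["dist_coeffs"])).reshape(-1,2)
    T=np.array(p["T"]); d=np.c_[n,np.ones(len(n))]@T[:3,:3].T; o=T[:3,3]
    return o+d*((z0-o[2])/d[:,2])[:,None]
def goto(pos,jawyaw):
    """shift/turn in tool axes to reach pos, tool straight down, jaw axis at jawyaw (mod pi)"""
    s=state(); C=R.from_quat(s["tcp_rot"]).as_matrix(); best=None
    for k in(0,1):
        y=jawyaw+k*np.pi; x=np.array([0,0,-1.]); z=np.array([np.cos(y),np.sin(y),0]); D=np.c_[x,np.cross(z,x),z]
        rv=R.from_matrix(C.T@D).as_rotvec()
        if best is None or np.linalg.norm(rv)<np.linalg.norm(best): best=rv
    sh=C.T@(np.array(pos)-s["tool_pos"])*1000
    print("t",round(s["clock"],2),"shift",np.round(sh,1).tolist(),"turn",np.round(best,3).tolist(),"dist",round(np.linalg.norm(sh)),"open",round(s["opening"],3),"F",np.round(s["ft_force"],1).tolist(),"tcp",np.round(s["tool_pos"],4).tolist(),"q",np.round(s["qpos"],2).tolist())
    return sh,best
E
python3 - <<'E'
from h import *
for n in("top","scene"):
    p=grab_frame(n); P,_=cloud(p)
    m=cut_out(p,"stand"); m=m[0]["mask"]
    g=p["image"].max(2); print(n,m.sum())
    dark=((g<45)&cv2.dilate(m.astype(np.uint8),np.ones((3,3))).astype(bool)).astype(np.uint8)
    k,l,st,ce=cv2.connectedComponentsWithStats(dark)
    for i in range(1,k):
        if st[i,4]>150:
            c,_=cv2.findContours((l==i).astype(np.uint8),cv2.RETR_EXTERNAL,cv2.CHAIN_APPROX_NONE)
            e=cv2.fitEllipse(cv2.convexHull(c[0])); print(st[i,4],np.round(e[0],1),np.round(e[1],1),np.round(onplane(p,[e[0]],0.018)[0],4))
    for q,h,zr in(("short_cone",.082,(.105,.120)),("tube",.110,(.135,.15)),("tall_cone",.118,(.143,.16)),("spool",.074,(.1,.115))):
        # top rim points: centre by circle from depth in a generic window
        for x,y in [dict(short_cone=(.467,-.125),tube=(.481,-.209),tall_cone=(.495,-.295),spool=(.506,-.380))[q]]:
            w=(abs(P[...,0]-x)<.04)&(abs(P[...,1]-y)<.04)&(P[...,2]>32e-3+h-.006)&(P[...,2]<32e-3+h+.012)
            u=np.argwhere(w)[:,::-1]
            if len(u)<6: print(q,len(u)); continue
            pts=P[w]; (cc,r)=cv2.minEnclosingCircle(pts[:,:2].astype(np.float32))
            print(q,len(u),"mean",np.round(pts.mean(0),4),"circ",np.round(cc,4),round(r,4))
E
```

```text
top 115
short_cone 257 mean [ 0.4657 -0.1238  0.114 ] circ [ 0.4666 -0.124 ] 0.0192
tube 299 mean [ 0.4786 -0.2071  0.1418] circ [ 0.4795 -0.2078] 0.0209
tall_cone 238 mean [ 0.4933 -0.2954  0.1488] circ [ 0.4939 -0.2957] 0.0205
spool 497 mean [ 0.5069 -0.3778  0.107 ] circ [ 0.5067 -0.378 ] 0.0279
scene 6024
short_cone 161 mean [ 0.4705 -0.1267  0.1133] circ [ 0.4683 -0.1249] 0.0197
tube 196 mean [ 0.4833 -0.2089  0.1413] circ [ 0.4811 -0.2087] 0.0201
tall_cone 177 mean [ 0.497  -0.297   0.1487] circ [ 0.4948 -0.2969] 0.0197
spool 456 mean [ 0.5097 -0.3782  0.1063] circ [ 0.5075 -0.378 ] 0.0274
```

```bash
python3 - <<'E'
from h import *
from scipy.optimize import least_squares
allp={}
for n in("top","scene"):
    p=grab_frame(n); P,_=cloud(p); g=p["image"].max(2)
    box=(abs(P[...,0]-.506)<.13)&(abs(P[...,1]-.205)<.22)&(P[...,2]<.03)
    plate=box&(P[...,2]>.008)
    print(n,[np.percentile(g[plate],q) for q in(5,15,25,50,75)])
    for th in(25,35,):
        dark=(box&(g<th)).astype(np.uint8)
        k,l,st,ce=cv2.connectedComponentsWithStats(cv2.morphologyEx(dark,cv2.MORPH_CLOSE,np.ones((5,5))))
        for i in range(1,k):
            if st[i,4]>200:
                c,_=cv2.findContours((l==i).astype(np.uint8),cv2.RETR_EXTERNAL,cv2.CHAIN_APPROX_NONE)
                e=cv2.fitEllipse(cv2.convexHull(c[0])); print(th,st[i,4],np.round(e[0],1),np.round(e[1],1),np.round(onplane(p,[e[0]],0.018)[0],4))
    pp=[np.round(d["point"],4).tolist() for d in pinpoint(p,"stand")][:1]; print(pp)
print(state()["clock"])
E
```

```text
top [np.float64(19.0), np.float64(22.0), np.float64(55.0), np.float64(100.0), np.float64(105.0)]
25 558 [273.3 201. ] [26.5 27.6] [0.5187 0.0814 0.018 ]
25 546 [236.3 206.3] [26.6 27.7] [0.5102 0.1657 0.018 ]
25 546 [199.6 211.4] [26.3 28.2] [0.502  0.2497 0.018 ]
25 518 [162.7 216.4] [25.9 28. ] [0.4939 0.3349 0.018 ]
35 635 [273.3 201.1] [27.8 28.6] [0.5186 0.0814 0.018 ]
35 640 [236.3 206.3] [27.8 28.8] [0.5102 0.1657 0.018 ]
35 636 [199.5 211.3] [27.3 29.3] [0.5023 0.25   0.018 ]
35 631 [162.9 216.4] [27.3 29. ] [0.4939 0.3346 0.018 ]
[[0.5087, 0.2087, 0.0049]]
scene [np.float64(55.0), np.float64(56.0), np.float64(59.0), np.float64(107.0), np.float64(109.0)]
[[0.504, 0.2081, 0.0008]]
1.5
```

```bash
python3 - <<'E'
from h import *
s=state();print(np.round(R.from_quat(s["tcp_rot"]).as_matrix(),3).tolist())
goto((.46,.3,.24),.1);goto((.50,.05,.24),.1);goto((.4675,-.1245,.20),.155)
E
```

```text
[[-0.0, -0.95, 0.313], [0.0, 0.313, 0.95], [-1.0, 0.0, -0.0]]
t 1.5 shift [-34.6, -342.8, -220.9] turn [1.152, -0.0, -0.0] dist 409 open 1.001 F [0.3, 0.1, -0.1] tcp [0.2037, 0.6173, 0.2055] q [-1.32, 0.63, 0.04, 1.52, -0.03, 1.0, -0.02]
t 1.5 shift [-34.6, -459.2, -445.8] turn [1.152, -0.0, -0.0] dist 641 open 1.001 F [0.3, 0.1, -0.1] tcp [0.2037, 0.6173, 0.2055] q [-1.32, 0.63, 0.04, 1.52, -0.03, 1.0, -0.02]
t 1.5 shift [5.4, -483.0, -621.7] turn [1.097, -0.0, -0.0] dist 787 open 1.001 F [0.3, 0.1, -0.1] tcp [0.2037, 0.6173, 0.2055] q [-1.32, 0.63, 0.04, 1.52, -0.03, 1.0, -0.02]
```

```bash
python3 -m jog '[-10,-45,-28,0.15,0,0,1, -18,-90,-58,0.3,0,0,1, -26,-140,-88,0.45,0,0,1, -35,-190,-120,0.6,0,0,1, -35,-238,-152,0.75,0,0,1]'; python3 - <<'E'
from h import *
goto((.50,.05,.24),.1);goto((.4675,-.1245,.20),.155)
E
```

```text
clock: 2.12
tool_pos: [0.3837, 0.3972, 0.2415]
tcp_rot: [-0.173, 0.685, 0.174, 0.686]
ft_force: [0.4, 0.3, 0.6]
opening: 1.001
t 2.12 shift [1.0, -360.6, -63.3] turn [0.397, 0.002, -0.001] dist 366 open 1.001 F [0.4, 0.3, 0.6] tcp [0.3837, 0.3972, 0.2415] q [-1.03, 0.46, 0.26, 1.76, -0.14, 0.95, -0.21]
t 2.12 shift [40.7, -498.6, -175.1] turn [0.342, 0.002, -0.001] dist 530 open 1.001 F [0.4, 0.3, 0.6] tcp [0.3837, 0.3972, 0.2415] q [-1.03, 0.46, 0.26, 1.76, -0.14, 0.95, -0.21]
```

```bash
python3 -m jog '[0,-55,-8,0.08,0,0,1, 0,-110,-18,0.16,0,0,1, 0,-165,-30,0.24,0,0,1, 0,-220,-45,0.32,0,0,1, 0,-275,-58,0.38,0,0,1]'; python3 - <<'E'
from h import *
goto((.4675,-.1245,.20),.155)
E
```

```text
clock: 2.75
tool_pos: [0.4639, 0.1277, 0.2408]
tcp_rot: [-0.042, 0.706, 0.043, 0.706]
ft_force: [1.5, 0.2, 0.3]
opening: 1.0
t 2.75 shift [40.7, -250.8, -26.7] turn [-0.035, 0.001, -0.0] dist 256 open 1.0 F [1.5, 0.2, 0.3] tcp [0.4639, 0.1277, 0.2408] q [-0.63, 0.36, 0.41, 1.94, -0.19, 0.88, -0.0]
```

```bash
python3 - <<'E'
from h import *
goto((.4675,-.1245,.16),.155)
E
```

```text
t 2.75 shift [80.7, -250.9, -26.7] turn [-0.035, 0.001, -0.0] dist 265 open 1.0 F [1.5, 0.2, 0.3] tcp [0.4639, 0.1277, 0.2408] q [-0.63, 0.36, 0.41, 1.94, -0.19, 0.88, -0.0]
```

```bash
python3 -m jog '[5,-55,-6,-0.01,0,0,0.4, 10,-110,-12,-0.02,0,0,0.4, 20,-165,-18,-0.035,0,0,0.4, 30,-215,-23,-0.035,0,0,0.4, 40,-251,-26.7,-0.035,0,0,0.4]'; python3 -m jog '[0,0,0,0,0,0,0.4, 0,0,0,0,0,0,0.4]'; python3 - <<'E'
from h import *
goto((.4675,-.1245,.085),.155)
p=grab_frame("top"); cv2.imwrite("pics/t1.png",cv2.resize(p["image"][120:280,280:560,::-1],None,fx=2.8,fy=2.8))
p=grab_frame("scene"); cv2.imwrite("pics/s1.png",cv2.resize(p["image"][120:330,100:350,::-1],None,fx=2.8,fy=2.8))
E
```

```text
clock: 3.38
tool_pos: [0.4675, -0.1255, 0.2005]
tcp_rot: [-0.055, 0.705, 0.055, 0.705]
ft_force: [0.0, -0.1, 0.4]
opening: 0.703
clock: 3.62
tool_pos: [0.4677, -0.1221, 0.2005]
tcp_rot: [-0.055, 0.705, 0.056, 0.705]
ft_force: [-0.7, 0.5, -0.4]
opening: 0.702
t 3.62 shift [115.5, -2.4, -0.6] turn [0.003, 0.0, -0.001] dist 116 open 0.702 F [-0.7, 0.5, -0.4] tcp [0.4677, -0.1221, 0.2005] q [-0.1, 0.43, 0.41, 1.98, -0.24, 0.78, 0.61]
```

View pics/s1.png

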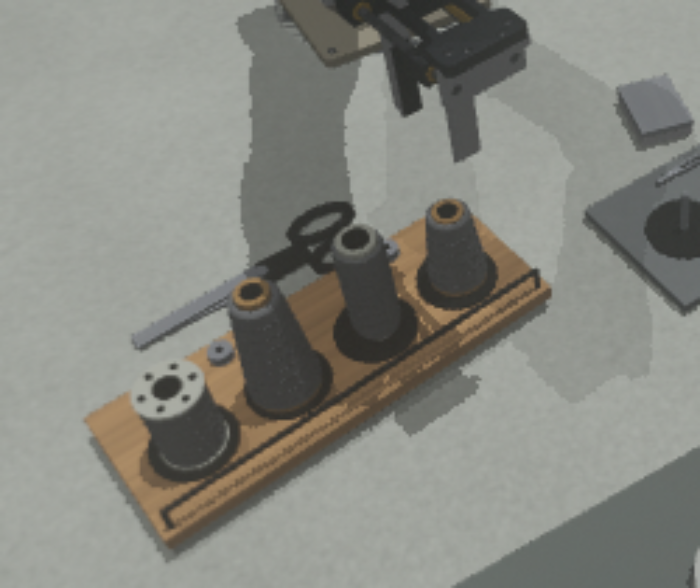

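View pics/t1.png

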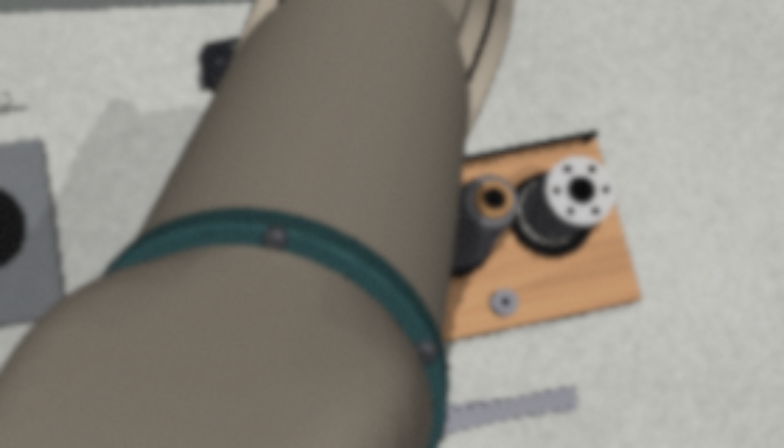

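The scene view shows the gripper above the short cone at about (450,210), with its jaws across the row. The arm hides it from the top camera. Lowering now.

```bash
python3 -m jog '[30,-2.4,-0.6,0,0,0,0.4, 60,-2.4,-0.6,0,0,0,0.4, 85,-2.4,-0.6,0,0,0,0.4, 105,-2.4,-0.6,0,0,0,0.4, 115,-2.4,-0.6,0,0,0,0.4]';python3 - <<'E'
from h import *
goto((.4675,-.1245,.085),.155)
E
```

```text
clock: 4.35
tool_pos: [0.4674, -0.1241, 0.0848]
tcp_rot: [-0.056, 0.705, 0.057, 0.705]
ft_force: [-1.4, -0.9, -0.6]
opening: 0.7
t 4.35 shift [-0.2, -0.5, 0.1] turn [0.004, -0.001, -0.001] dist 1 open 0.7 F [-1.4, -0.9, -0.6] tcp [0.4674, -0.1241, 0.0848] q [-0.0, 0.61, 0.3, 2.09, -0.36, 0.49, 0.73]
```

```bash
python3 -m jog '[0,0,0,0,0,0,0, 0,0,0,0,0,0,-0.3, 0,0,0,0,0,0,-1, 0,0,0,0,0,0,-1, 0,0,0,0,0,0,-1]'; python3 -m jog '[0,0,0,0,0,0,-1, 0,0,0,0,0,0,-1, 0,0,0,0,0,0,-1]'
```

```text
clock: 4.97
tool_pos: [0.4677, -0.1256, 0.086]
tcp_rot: [-0.055, 0.705, 0.055, 0.705]
ft_force: [-1.3, 0.8, 6.8]
opening: 0.449
clock: 5.35
tool_pos: [0.4676, -0.1256, 0.086]
tcp_rot: [-0.055, 0.705, 0.055, 0.705]
ft_force: [-0.9, -0.8, 5.7]
opening: 0.446
```

```bash
python3 -m jog '[-8,0,0,0,0,0,-1, -20,0,0,0,0,0,-1, -35,0,0,0,0,0,-1, -55,0,0,0,0,0,-1, -75,0,0,0,0,0,-1]';  python3 - <<'E'
from h import *
goto((.4945,.3345,.17),.0975)
goto((.505,.1,.17),.12)
p=grab_frame("scene"); cv2.imwrite("pics/s2.png",cv2.resize(p["image"][80:330,100:350,::-1],None,fx=2.3,fy=2.3))
E
```

```text
clock: 5.98
tool_pos: [0.4674, -0.1255, 0.1619]
tcp_rot: [-0.055, 0.705, 0.055, 0.705]
ft_force: [-0.5, 0.0, -0.4]
opening: 0.451
t 5.97 shift [-8.1, 450.1, 98.6] turn [0.059, 0.001, 0.0] dist 461 open 0.451 F [-0.5, 0.0, -0.4] tcp [0.4674, -0.1255, 0.1619] q [-0.07, 0.48, 0.39, 2.03, -0.28, 0.68, 0.66]
t 5.97 shift [-8.1, 216.9, 72.3] turn [0.037, 0.001, 0.0] dist 229 open 0.451 F [-0.5, 0.0, -0.4] tcp [0.4674, -0.1255, 0.1619] q [-0.07, 0.48, 0.39, 2.03, -0.28, 0.68, 0.66]
```

View pics/s2.png

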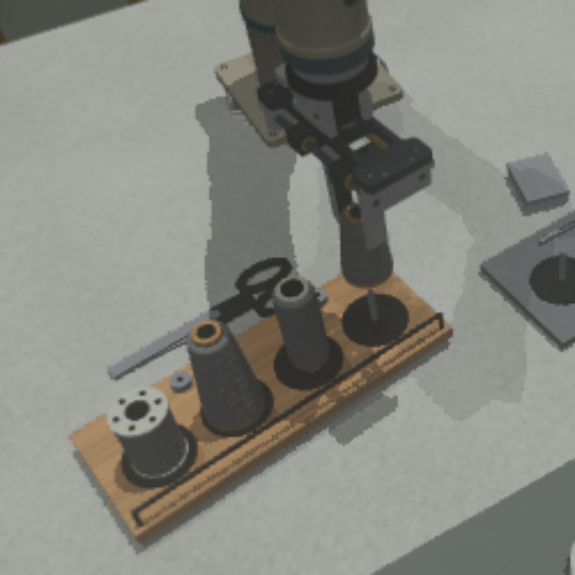

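The short cone is held upright above its bare pin at about (372,300). Carrying it to the left pin.

```bash
python3 -m jog '[-3,15,3,0,0,0,-1, -6,45,10,0.005,0,0,-1, -8,90,19,0.01,0,0,-1, -8,140,30,0.02,0,0,-1, -8,190,41,0.03,0,0,-1]'; python3 -m jog '[0,50,11,0.01,0,0,-1, 0,100,22,0.01,0,0,-1, 0,150,33,0.02,0,0,-1, 0,195,43,0.02,0,0,-1, 0,230,50,0.025,0,0,-1]'; python3 -m jog '[0,10,3,0.005,0,0,-1, 0,15,4,0.005,0,0,-1]'; python3 - <<'E'
from h import *
goto((.4945,.3345,.17),.0975)
E
```

```text
clock: 6.65
tool_pos: [0.4772, 0.0713, 0.1679]
tcp_rot: [-0.045, 0.706, 0.045, 0.705]
ft_force: [0.9, 0.5, -0.8]
opening: 0.449
clock: 7.28
tool_pos: [0.4967, 0.3064, 0.1674]
tcp_rot: [-0.037, 0.707, 0.037, 0.705]
ft_force: [-0.6, -0.4, -1.3]
opening: 0.448
clock: 7.52
tool_pos: [0.5004, 0.3179, 0.1678]
tcp_rot: [-0.035, 0.707, 0.034, 0.706]
ft_force: [0.0, -0.5, -0.1]
opening: 0.448
t 7.53 shift [-2.2, 17.1, -4.3] turn [-0.0, -0.001, 0.001] dist 18 open 0.448 F [0.0, -0.5, -0.1] tcp [0.5004, 0.3179, 0.1678] q [-0.88, 0.63, 0.43, 1.73, -0.33, 0.86, -0.21]
```

```bash
python3 -m jog '[0,10,-2.5,0,0,0,-1, 0,17,-4.3,0,0,0,-1, 0,17,-4.3,0,0,0,-1]'; python3 - <<'E'
from h import *
goto((.4945,.3345,.072),.0975)
p=grab_frame("scene"); cv2.imwrite("pics/s3.png",cv2.resize(p["image"][80:260,280:480,::-1],None,fx=3,fy=3))
p=grab_frame("top"); cv2.imwrite("pics/t3.png",cv2.resize(p["image"][120:280,100:360,::-1],None,fx=3,fy=3))
E
```

```text
clock: 7.9
tool_pos: [0.4948, 0.3352, 0.1685]
tcp_rot: [-0.034, 0.706, 0.035, 0.706]
ft_force: [0.4, 0.6, -1.0]
opening: 0.445
t 7.9 shift [96.5, -0.7, -0.3] turn [-0.0, -0.0, -0.0] dist 97 open 0.445 F [0.4, 0.6, -1.0] tcp [0.4948, 0.3352, 0.1685] q [-0.91, 0.63, 0.43, 1.72, -0.33, 0.87, -0.24]
```

View pics/s3.png

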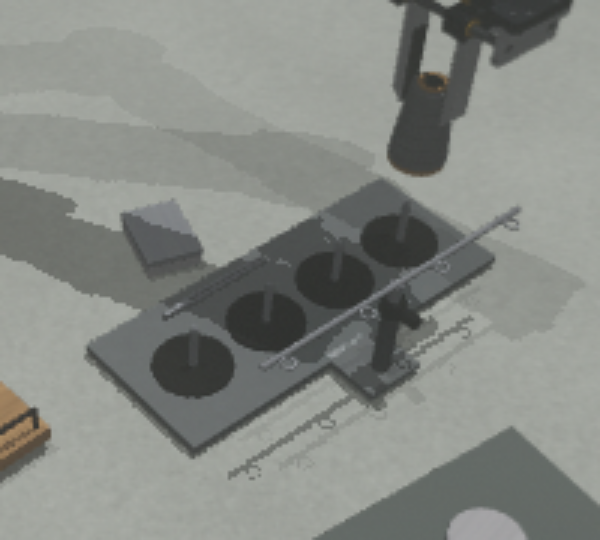

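View pics/t3.png

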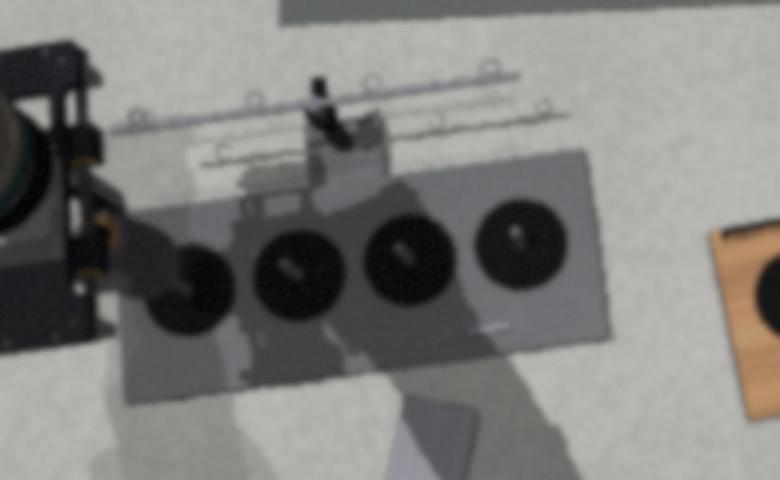

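The short cone is centred above the left pin (scene crop: cone base at (420,165), pin at (403,215)). Lowering it.

```bash
python3 -m jog '[12,-0.7,-0.3,0,0,0,-1, 30,-0.7,-0.3,0,0,0,-1, 48,-0.7,-0.3,0,0,0,-1, 62,-0.7,-0.3,0,0,0,-1, 70,-0.7,-0.3,0,0,0,-1]';python3 -m jog '[7,0,0,0,0,0,-1, 14,0,0,0,0,0,-1, 20,0,0,0,0,0,-1, 23,0,0,0,0,0,-1,  23,0,0,0,0,0,-1]'; python3 - <<'E'
from h import *
goto((.4945,.3345,.071),.0975)
E
```

```text
clock: 8.62
tool_pos: [0.4945, 0.3338, 0.097]
tcp_rot: [-0.035, 0.707, 0.034, 0.706]
ft_force: [-0.4, -0.7, -0.1]
opening: 0.454
clock: 9.25
tool_pos: [0.4949, 0.3341, 0.0754]
tcp_rot: [-0.034, 0.706, 0.034, 0.706]
ft_force: [1.4, 0.6, -0.9]
opening: 0.451
t 9.25 shift [4.4, 0.4, -0.3] turn [-0.001, -0.0, 0.0] dist 4 open 0.451 F [1.4, 0.6, -0.9] tcp [0.4949, 0.3341, 0.0754] q [-0.87, 0.75, 0.37, 1.79, -0.4, 0.68, -0.18]
```

```bash
python3 -m jog '[1,0,0,0,0,0,-1, 2,0,0,0,0,0,-1, 3,0,0,0,0,0,-1]'; python3 -m jog '[1,0,0,0,0,0,-1, 1,0,0,0,0,0,-1]'
```

```text
clock: 9.62
tool_pos: [0.4949, 0.3342, 0.0725]
tcp_rot: [-0.034, 0.706, 0.034, 0.706]
ft_force: [0.5, 0.3, -0.6]
opening: 0.449
clock: 9.88
tool_pos: [0.4949, 0.3343, 0.0721]
tcp_rot: [-0.034, 0.706, 0.034, 0.706]
ft_force: [-1.0, -1.2, 5.0]
opening: 0.448
```

```bash
python3 -m jog '[0.5,0,0,0,0,0,-1, 0.5,0,0,0,0,0,0.0, 0.5,0,0,0,0,0,0.2, 0.5,0,0,0,0,0,0.4, 0.5,0,0,0,0,0,0.4]';python3 -m jog '[-10,0,0,0,0,0,0.4, -35,0,0,0,0,0,0.4, -65,0,0,0,0,0,0.4, -100,0,0,0,0,0,0.4, -120,0,0,0,0,0,0.4]'; python3 - <<'E'
from h import *
goto((.4803,-.2083,.19),.155)
p=grab_frame("scene"); cv2.imwrite("pics/s4.png",cv2.resize(p["image"][80:260,280:480,::-1],None,fx=3,fy=3))
E
```

```text
clock: 10.5
tool_pos: [0.495, 0.3341, 0.0708]
tcp_rot: [-0.034, 0.706, 0.034, 0.706]
ft_force: [0.1, 0.9, -0.3]
opening: 0.7
clock: 11.12
tool_pos: [0.4958, 0.3344, 0.1935]
tcp_rot: [-0.034, 0.705, 0.035, 0.707]
ft_force: [-0.7, -0.5, -0.7]
opening: 0.7
t 11.12 shift [2.6, -538.7, -67.8] turn [-0.058, 0.003, -0.001] dist 543 open 0.7 F [-0.7, -0.5, -0.7] tcp [0.4958, 0.3344, 0.1935] q [-0.92, 0.6, 0.45, 1.69, -0.32, 0.92, -0.25]
```

View pics/s4.png

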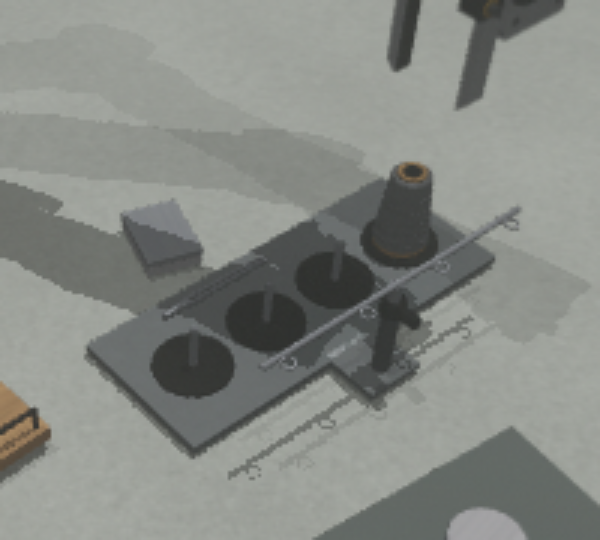

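The short cone stands upright on its pad at (400,225). Moving to the tube.

```bash
python3 -m jog '[0,-40,-5,-0.01,0,0,0.4, 0,-95,-12,-0.01,0,0,0.4, 0,-150,-19,-0.02,0,0,0.4, 0,-205,-26,-0.02,0,0,0.4, 0,-260,-33,-0.03,0,0,0.4]'; python3 -m jog '[0,-55,-7,-0.01,0,0,0.4, 0,-110,-14,-0.01,0,0,0.4, 0,-165,-21,-0.02,0,0,0.4, 0,-220,-28,-0.02,0,0,0.4, 0,-265,-34,-0.03,0,0,0.4]'; python3 -m jog '[0,-5,0,0,0,0,0.4, 0,-5,0,0,0,0,0.4, 0,-5,0,0,0,0,0.4]'; python3 - <<'E'
from h import *
goto((.4803,-.2083,.19),.155)
E
```

```text
clock: 11.8
tool_pos: [0.487, 0.0705, 0.1911]
tcp_rot: [-0.045, 0.705, 0.045, 0.706]
ft_force: [0.2, -0.2, 0.6]
opening: 0.703
clock: 12.42
tool_pos: [0.4867, -0.1975, 0.1911]
tcp_rot: [-0.055, 0.705, 0.055, 0.705]
ft_force: [0.6, 0.2, 0.2]
opening: 0.701
clock: 12.8
tool_pos: [0.4881, -0.1979, 0.1908]
tcp_rot: [-0.056, 0.705, 0.057, 0.705]
ft_force: [-0.1, 0.8, -0.2]
opening: 0.7
t 12.8 shift [0.8, -9.0, -9.3] turn [0.004, -0.0, -0.001] dist 13 open 0.7 F [-0.1, 0.8, -0.2] tcp [0.4881, -0.1979, 0.1908] q [0.04, 0.5, 0.43, 1.88, -0.28, 0.81, 0.78]
```

```bash
python3 -m jog '[0,-9,-9.3,0,0,0,0.4, 0,-9,-9.3,0,0,0,0.4, 0,-9,-9.3,0,0,0,0.4]'; python3 - <<'E'
from h import *
goto((.4803,-.2083,.108),.155)
E
```

```text
clock: 13.18
tool_pos: [0.4801, -0.2101, 0.1911]
tcp_rot: [-0.055, 0.705, 0.055, 0.705]
ft_force: [-0.6, 0.4, -0.2]
opening: 0.701
t 13.18 shift [83.1, 1.7, 0.5] turn [0.002, 0.0, -0.0] dist 83 open 0.701 F [-0.6, 0.4, -0.2] tcp [0.4801, -0.2101, 0.1911] q [0.07, 0.5, 0.43, 1.89, -0.28, 0.81, 0.8]
```

```bash
python3 -m jog '[20,1,0.5,0,0,0,0.4, 40,1,0.5,0,0,0,0.4, 60,1,0.5,0,0,0,0.4, 75,1,0.5,0,0,0,0.4, 83,1,0.5,0,0,0,0.4]'; python3 -m jog '[0,0,0,0,0,0,0.4, 0,0,0,0,0,0,0, 0,0,0,0,0,0,-1, 0,0,0,0,0,0,-1, 0,0,0,0,0,0,-1]'; python3 -m jog '[0,0,0,0,0,0,-1, 0,0,0,0,0,0,-1]';  python3 -m jog '[-8,0,0,0,0,0,-1, -20,0,0,0,0,0,-1, -35,0,0,0,0,0,-1, -55,0,0,0,0,0,-1, -75,0,0,0,0,0,-1]';python3 - <<'E'
from h import *
goto((.5028,.2498,.18),.0975)
p=grab_frame("scene"); cv2.imwrite("pics/s5.png",cv2.resize(p["image"][80:330,100:350,::-1],None,fx=2.3,fy=2.3))
E
```

```text
clock: 13.8
tool_pos: [0.4803, -0.209, 0.1072]
tcp_rot: [-0.055, 0.705, 0.056, 0.705]
ft_force: [1.2, -0.1, -0.9]
opening: 0.701
clock: 14.42
tool_pos: [0.4807, -0.2094, 0.1083]
tcp_rot: [-0.056, 0.705, 0.055, 0.705]
ft_force: [0.0, -0.6, 3.8]
opening: 0.442
clock: 14.68
tool_pos: [0.4807, -0.2094, 0.1083]
tcp_rot: [-0.056, 0.705, 0.055, 0.705]
ft_force: [-1.0, 0.4, 5.0]
opening: 0.444
clock: 15.3
tool_pos: [0.4805, -0.2092, 0.1844]
tcp_rot: [-0.056, 0.705, 0.055, 0.705]
ft_force: [0.9, -0.2, -1.7]
opening: 0.44
t 15.3 shift [4.3, 449.9, 93.8] turn [0.059, 0.0, 0.0] dist 460 open 0.44 F [0.9, -0.2, -1.7] tcp [0.4805, -0.2092, 0.1844] q [0.07, 0.51, 0.43, 1.9, -0.29, 0.79, 0.81]
```

View pics/s5.png

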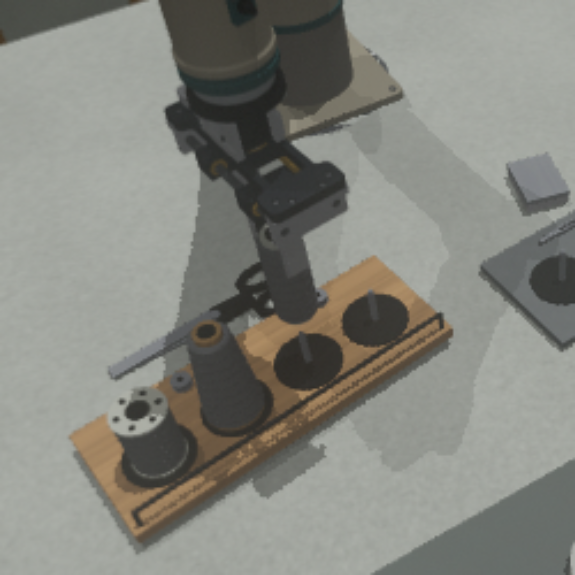

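The tube is held and clear of its pin at (305,340). Carrying it to the second pin.

```bash
python3 -m jog '[0,15,3,0,0,0,-1, 1,45,9,0.005,0,0,-1, 2,90,19,0.01,0,0,-1, 2,140,29,0.02,0,0,-1, 2,190,40,0.03,0,0,-1]'; python3 -m jog '[0,50,11,0.01,0,0,-1, 0,100,22,0.01,0,0,-1, 0,150,33,0.02,0,0,-1, 0,195,43,0.02,0,0,-1, 0,235,50,0.025,0,0,-1]'; python3 -m jog '[0,8,2,0.005,0,0,-1, 0,12,2,0.005,0,0,-1, 0,12,2,0.005,0,0,-1]'; python3 - <<'E'
from h import *
goto((.5028,.2498,.18),.0975)
E
```

```text
clock: 15.98
tool_pos: [0.4891, -0.0125, 0.1802]
tcp_rot: [-0.045, 0.706, 0.045, 0.705]
ft_force: [0.1, -0.9, -1.5]
opening: 0.443
clock: 16.6
tool_pos: [0.5084, 0.2271, 0.1799]
tcp_rot: [-0.037, 0.707, 0.037, 0.705]
ft_force: [0.9, -0.1, -1.4]
opening: 0.441
clock: 16.98
tool_pos: [0.5105, 0.2351, 0.1807]
tcp_rot: [-0.034, 0.707, 0.033, 0.706]
ft_force: [0.6, 0.2, -1.2]
opening: 0.441
t 16.98 shift [0.7, 15.4, -6.2] turn [-0.002, -0.001, 0.001] dist 17 open 0.441 F [0.6, 0.2, -1.2] tcp [0.5105, 0.2351, 0.1807] q [-0.78, 0.57, 0.46, 1.8, -0.32, 0.84, -0.07]
```

```bash
python3 -m jog '[0,10,-3,0,0,0,-1, 0,15.4,-6.2,0,0,0,-1, 0,15.4,-6.2,0,0,0,-1]'; python3 - <<'E'
from h import *
goto((.5028,.2498,.0955),.0975)
p=grab_frame("scene"); cv2.imwrite("pics/s6.png",cv2.resize(p["image"][80:260,280:480,::-1],None,fx=3,fy=3))
E
```

```text
clock: 17.35
tool_pos: [0.5026, 0.2516, 0.181]
tcp_rot: [-0.034, 0.706, 0.035, 0.706]
ft_force: [0.5, 0.9, -1.2]
opening: 0.443
t 17.35 shift [85.5, -1.9, 0.0] turn [0.0, -0.0, -0.0] dist 85 open 0.443 F [0.5, 0.9, -1.2] tcp [0.5026, 0.2516, 0.181] q [-0.81, 0.57, 0.46, 1.8, -0.33, 0.84, -0.1]
```

View pics/s6.png

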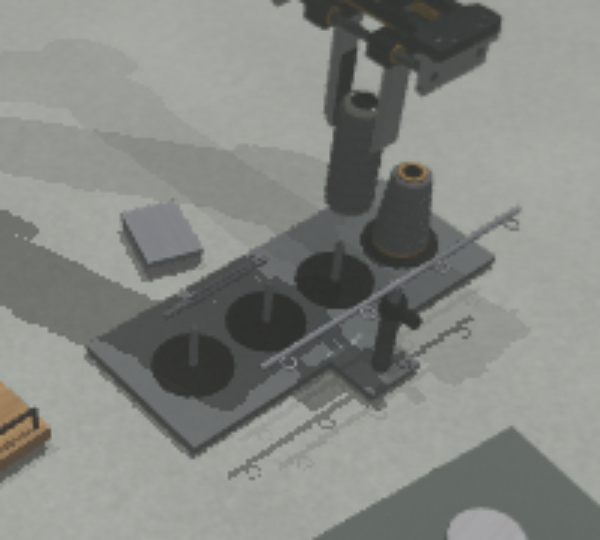

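The tube (base at (350,210)) is above the second pin (340,250) and upright. Lowering.

```bash
python3 -m jog '[12,-1,0,0,0,0,-1, 30,-1,0,0,0,0,-1, 48,-1,0,0,0,0,-1, 60,-1,0,0,0,0,-1, 68,-1,0,0,0,0,-1]';python3 -m jog '[5,0,0,0,0,0,-1, 9,0,0,0,0,0,-1, 13,0,0,0,0,0,-1, 16,0,0,0,0,0,-1,  16,0,0,0,0,0,-1]'
```

```text
clock: 18.02
tool_pos: [0.5031, 0.2497, 0.112]
tcp_rot: [-0.034, 0.707, 0.034, 0.706]
ft_force: [0.7, 0.0, -0.5]
opening: 0.443
clock: 18.65
tool_pos: [0.5032, 0.25, 0.0968]
tcp_rot: [-0.034, 0.706, 0.034, 0.706]
ft_force: [-0.2, -0.4, -1.1]
opening: 0.443
```

```bash
python3 -m jog '[1,0,0,0,0,0,-1, 2,0,0,0,0,0,-1, 2.5,0,0,0,0,0,-1,2.5,0,0,0,0,0,-1]'; python3 -m jog '[0.5,0,0,0,0,0,-1, 0.5,0,0,0,0,0,-1]'
```

```text
clock: 19.15
tool_pos: [0.5033, 0.25, 0.0945]
tcp_rot: [-0.034, 0.706, 0.034, 0.706]
ft_force: [-0.5, 0.1, -1.2]
opening: 0.443
clock: 19.4
tool_pos: [0.5033, 0.2501, 0.0944]
tcp_rot: [-0.034, 0.706, 0.034, 0.706]
ft_force: [-1.5, -1.2, 4.8]
opening: 0.44
```

Contact felt at the expected height. Releasing, retreating and going to the tall cone.

```bash
python3 -m jog '[0,0,0,0,0,0,-0.1, 0,0,0,0,0,0,0.1, 0,0,0,0,0,0,0.4, 0,0,0,0,0,0,0.4]';python3 -m jog '[-10,0,0,0,0,0,0.4, -35,0,0,0,0,0,0.4, -65,0,0,0,0,0,0.4, -95,0,0,0,0,0,0.4, -110,0,0,0,0,0,0.4]'; python3 - <<'E'
from h import *
goto((.4943,-.2963,.20),.155)
p=grab_frame("scene"); cv2.imwrite("pics/s7.png",cv2.resize(p["image"][80:330,100:480,::-1],None,fx=2,fy=2))
E
```

```text
clock: 19.9
tool_pos: [0.5033, 0.25, 0.0939]
tcp_rot: [-0.034, 0.706, 0.034, 0.706]
ft_force: [-0.2, -0.6, 0.1]
opening: 0.692
clock: 20.52
tool_pos: [0.5041, 0.2503, 0.206]
tcp_rot: [-0.034, 0.705, 0.035, 0.707]
ft_force: [0.7, -0.3, -0.4]
opening: 0.701
t 20.52 shift [5.2, -543.1, -62.7] turn [-0.058, 0.003, -0.001] dist 547 open 0.701 F [0.7, -0.3, -0.4] tcp [0.5041, 0.2503, 0.206] q [-0.82, 0.54, 0.48, 1.78, -0.31, 0.9, -0.11]
```

View pics/s7.png

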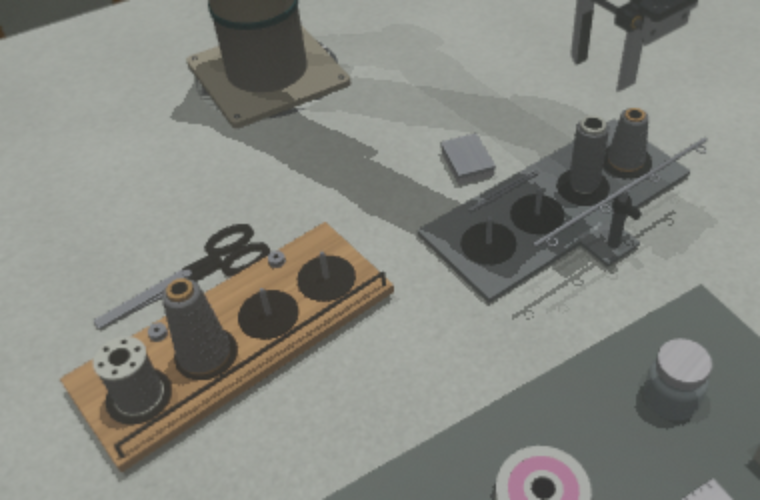

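Tube and short cone stand upright on pads 2 and 1 at (585,165) and (630,140). Moving to the tall cone.

```bash
python3 -m jog '[0,-40,-5,-0.01,0,0,0.4, 0,-95,-11,-0.01,0,0,0.4, 0,-150,-17,-0.02,0,0,0.4, 0,-205,-23,-0.02,0,0,0.4, 0,-260,-30,-0.03,0,0,0.4]'; python3 -m jog '[0,-55,-7,-0.01,0,0,0.4, 0,-110,-14,-0.01,0,0,0.4, 0,-165,-21,-0.02,0,0,0.4, 0,-220,-28,-0.02,0,0,0.4, 0,-265,-34,-0.03,0,0,0.4]'; python3 -m jog '[0,-5,-3,0,0,0,0.4, 0,-10,-6,0,0,0,0.4, 0,-10,-6,0,0,0,0.4]'; python3 - <<'E'
from h import *
goto((.4943,-.2963,.20),.155)
E
```

```text
clock: 21.2
tool_pos: [0.498, -0.0132, 0.2034]
tcp_rot: [-0.045, 0.706, 0.045, 0.705]
ft_force: [0.5, -0.1, 0.4]
opening: 0.701
clock: 21.82
tool_pos: [0.4976, -0.281, 0.2032]
tcp_rot: [-0.055, 0.705, 0.055, 0.705]
ft_force: [0.9, 0.7, -0.2]
opening: 0.699
clock: 22.2
tool_pos: [0.494, -0.2883, 0.2036]
tcp_rot: [-0.055, 0.705, 0.056, 0.705]
ft_force: [0.1, -0.8, -0.1]
opening: 0.701
t 22.2 shift [3.6, -7.9, -1.0] turn [0.003, -0.0, -0.001] dist 9 open 0.701 F [0.1, -0.8, -0.1] tcp [0.494, -0.2883, 0.2036] q [0.19, 0.55, 0.45, 1.75, -0.3, 0.91, 0.93]
```

```bash
python3 -m jog '[0,-8,-1,0,0,0,0.4, 20,-8,-1,0,0,0,0.4, 45,-8,-1,0,0,0,0.4, 70,-8,-1,0,0,0,0.4, 87,-8,-1,0,0,0,0.4]'; python3 -m jog '[0,0,0,0,0,0,0.4, 0,0,0,0,0,0,0.4]'; python3 - <<'E'
from h import *
goto((.4943,-.2963,.116),.155)
E
```

```text
clock: 22.82
tool_pos: [0.4944, -0.2971, 0.1159]
tcp_rot: [-0.056, 0.705, 0.056, 0.705]
ft_force: [0.2, -0.3, 0.4]
opening: 0.697
clock: 23.08
tool_pos: [0.4948, -0.2981, 0.1177]
tcp_rot: [-0.056, 0.705, 0.055, 0.705]
ft_force: [-0.1, 0.5, 0.0]
opening: 0.697
t 23.07 shift [1.7, 1.9, -0.3] turn [0.002, 0.001, 0.001] dist 3 open 0.697 F [-0.1, 0.5, 0.0] tcp [0.4948, -0.2981, 0.1177] q [0.25, 0.67, 0.39, 1.82, -0.36, 0.73, 0.99]
```

```bash
python3 -m jog '[1.5,1.5,-0.5,0,0,0,0.2, 1.5,1.5,-0.5,0,0,0,0, 1.5,1.5,-0.5,0,0,0,-1, 1.5,1.5,-0.5,0,0,0,-1, 1.5,1.5,-0.5,0,0,0,-1]'; python3 -m jog '[0,0,0,0,0,0,-1, 0,0,0,0,0,0,-1]'
```

```text
clock: 23.7
tool_pos: [0.4936, -0.2963, 0.1158]
tcp_rot: [-0.055, 0.705, 0.055, 0.705]
ft_force: [-1.2, 1.1, 4.7]
opening: 0.466
clock: 23.95
tool_pos: [0.4936, -0.2963, 0.1158]
tcp_rot: [-0.055, 0.705, 0.055, 0.705]
ft_force: [-0.8, 1.6, 4.7]
opening: 0.468
```

```bash
python3 -m jog '[-8,0,0,0,0,0,-1, -20,0,0,0,0,0,-1, -35,0,0,0,0,0,-1, -55,0,0,0,0,0,-1, -75,0,0,0,0,0,-1]';python3 - <<'E'
from h import *
goto((.511,.1655,.188),.0975)
p=grab_frame("scene"); cv2.imwrite("pics/s8.png",cv2.resize(p["image"][80:330,100:350,::-1],None,fx=2.3,fy=2.3))
E
```

```text
clock: 24.58
tool_pos: [0.4937, -0.2964, 0.1919]
tcp_rot: [-0.056, 0.705, 0.055, 0.705]
ft_force: [0.2, 0.9, -1.7]
opening: 0.47
t 24.57 shift [3.8, 453.5, 89.3] turn [0.059, 0.0, 0.0] dist 462 open 0.47 F [0.2, 0.9, -1.7] tcp [0.4937, -0.2964, 0.1919] q [0.21, 0.57, 0.45, 1.75, -0.31, 0.88, 0.94]
```

View pics/s8.png

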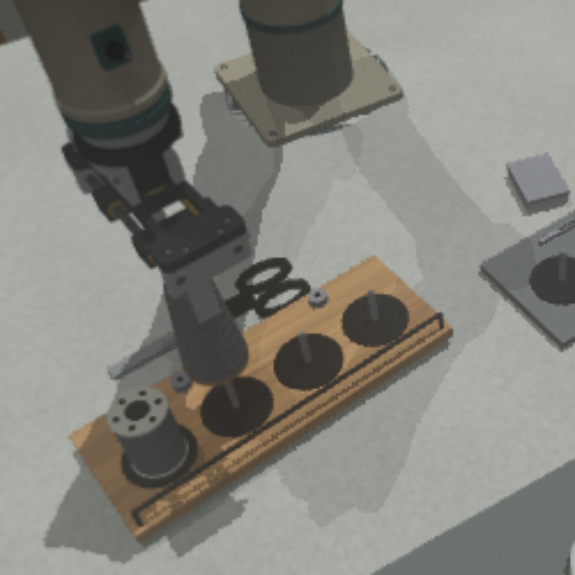

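The tall cone is held above its pin at (235,385). Carrying it to the third pin.

```bash
python3 -m jog '[0,15,3,0,0,0,-1, 0,45,9,0.005,0,0,-1, 0,90,18,0.01,0,0,-1, 0,140,28,0.02,0,0,-1, 0,190,37,0.03,0,0,-1]'; python3 -m jog '[0,50,10,0.01,0,0,-1, 0,100,20,0.01,0,0,-1, 0,150,30,0.02,0,0,-1, 0,195,38,0.02,0,0,-1, 0,235,44,0.025,0,0,-1]'; python3 -m jog '[0,10,2,0.005,0,0,-1, 0,18,2,0.005,0,0,-1, 0,18,2,0.005,0,0,-1]'; python3 - <<'E'
from h import *
goto((.511,.1655,.188),.0975)
E
```

```text
clock: 25.25
tool_pos: [0.4995, -0.0998, 0.1896]
tcp_rot: [-0.045, 0.706, 0.045, 0.705]
ft_force: [0.5, 0.3, -2.3]
opening: 0.465
clock: 25.88
tool_pos: [0.5127, 0.1389, 0.1896]
tcp_rot: [-0.037, 0.707, 0.037, 0.705]
ft_force: [-0.1, 0.2, -2.6]
opening: 0.472
clock: 26.25
tool_pos: [0.514, 0.1534, 0.1902]
tcp_rot: [-0.034, 0.707, 0.034, 0.706]
ft_force: [-0.3, -1.4, -2.0]
opening: 0.463
t 26.25 shift [2.2, 12.3, -1.8] turn [-0.001, -0.001, 0.0] dist 13 open 0.463 F [-0.3, -1.4, -2.0] tcp [0.514, 0.1534, 0.1902] q [-0.67, 0.53, 0.49, 1.86, -0.32, 0.83, 0.08]
```

```bash
python3 -m jog '[0,8,-1,0,0,0,-1, 0,12,-1.8,0,0,0,-1, 0,12,-1.8,0,0,0,-1]'; python3 - <<'E'
from h import *
goto((.511,.1655,.104),.0975)
p=grab_frame("scene"); cv2.imwrite("pics/s9.png",cv2.resize(p["image"][80:260,280:480,::-1],None,fx=3,fy=3))
P,_=cloud(p)
w=(abs(P[...,0]-.511)<.05)&(abs(P[...,1]-.1655)<.035)
for a,b in((.107,.12),(.12,.135),(.135,.15),(.15,.165)):
    q=P[w&(P[...,2]>a)&(P[...,2]<b)]
    print(a,len(q),q[:,0].max() if len(q) else 0,np.percentile(q[:,1],[1,50,99]) if len(q) else 0)
E
```

```text
clock: 26.62
tool_pos: [0.5114, 0.1659, 0.1905]
tcp_rot: [-0.034, 0.706, 0.034, 0.706]
ft_force: [-0.1, -0.5, -2.5]
opening: 0.467
t 26.62 shift [86.5, -0.3, -0.4] turn [-0.0, -0.0, -0.0] dist 86 open 0.467 F [-0.1, -0.5, -2.5] tcp [0.5114, 0.1659, 0.1905] q [-0.69, 0.53, 0.49, 1.86, -0.33, 0.83, 0.06]
0.107 80 0.5429005314624903 [0.13413354 0.14448387 0.18150579]
0.12 127 0.5412977081494864 [0.13492608 0.14710504 0.18670549]
0.135 122 0.5411523754323454 [0.13587859 0.14826689 0.18554682]
0.15 117 0.5382081220794932 [0.13780315 0.14830939 0.18480786]
```

View pics/s9.png

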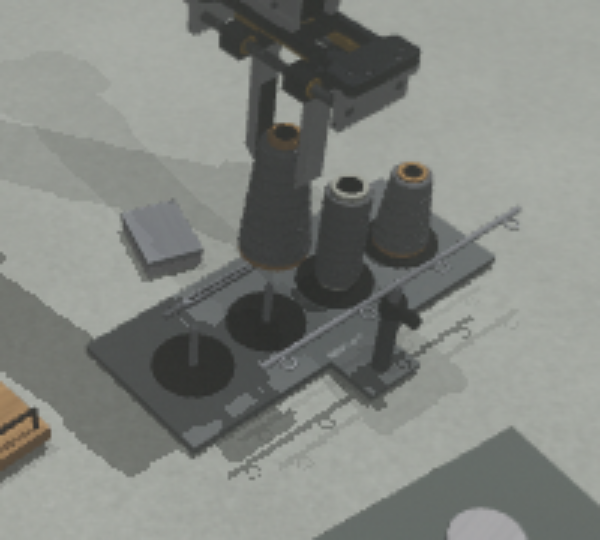

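The tall cone is upright above the third pin (pin at (267,300), cone base at (275,255)). Lowering.

```bash
python3 -m jog '[12,0,0,0,0,0,-1, 30,0,0,0,0,0,-1, 48,0,0,0,0,0,-1, 62,0,0,0,0,0,-1, 70,0,0,0,0,0,-1]';python3 -m jog '[5,0,0,0,0,0,-1, 9,0,0,0,0,0,-1, 13,0,0,0,0,0,-1, 15,0,0,0,0,0,-1,  15,0,0,0,0,0,-1]';python3 -m jog '[1,0,0,0,0,0,-1, 1,0,0,0,0,0,-1]'
```

```text
clock: 27.3
tool_pos: [0.5111, 0.1654, 0.1194]
tcp_rot: [-0.034, 0.707, 0.034, 0.706]
ft_force: [0.1, -0.6, -2.2]
opening: 0.465
clock: 27.92
tool_pos: [0.5115, 0.1658, 0.1055]
tcp_rot: [-0.034, 0.706, 0.034, 0.706]
ft_force: [0.9, -0.1, -1.9]
opening: 0.468
clock: 28.18
tool_pos: [0.5115, 0.1657, 0.1045]
tcp_rot: [-0.034, 0.706, 0.034, 0.706]
ft_force: [0.6, 0.1, -2.1]
opening: 0.466
```

```bash
python3 -m jog '[1,0,0,0,0,0,-1, 2,0,0,0,0,0,-1, 2,0,0,0,0,0,-1]';python3 -m jog '[0.5,0,0,0,0,0,-1, 0.5,0,0,0,0,0,-1]'
```

```text
clock: 28.55
tool_pos: [0.5114, 0.1657, 0.1024]
tcp_rot: [-0.034, 0.706, 0.034, 0.706]
ft_force: [-0.0, 0.2, -1.6]
opening: 0.466
clock: 28.8
tool_pos: [0.5115, 0.1657, 0.1019]
tcp_rot: [-0.034, 0.706, 0.034, 0.706]
ft_force: [0.1, 0.2, -2.7]
opening: 0.467
```

```bash
python3 -m jog '[0.5,0,0,0,0,0,-1, 0.5,0,0,0,0,0,-1]'; python3 -m jog '[0.5,0,0,0,0,0,-1, 0.5,0,0,0,0,0,-1]'
```

```text
clock: 29.05
tool_pos: [0.5115, 0.1658, 0.1018]
tcp_rot: [-0.034, 0.706, 0.034, 0.706]
ft_force: [-0.8, 0.3, 3.2]
opening: 0.465
clock: 29.3
tool_pos: [0.5116, 0.1658, 0.1018]
tcp_rot: [-0.034, 0.706, 0.035, 0.706]
ft_force: [-1.5, -0.0, 7.5]
opening: 0.465
```

Seated. Releasing.

```bash
python3 -m jog '[0,0,0,0,0,0,0.0, 0,0,0,0,0,0,0.1, 0,0,0,0,0,0,0.4, 0,0,0,0,0,0,0.4]';python3 -m jog '[-10,0,0,0,0,0,0.4, -35,0,0,0,0,0,0.4, -65,0,0,0,0,0,0.4, -95,0,0,0,0,0,0.4, -105,0,0,0,0,0,0.4]'; python3 - <<'E'
from h import *
goto((.507,-.378,.18),.155)
p=grab_frame("scene"); cv2.imwrite("pics/s10.png",cv2.resize(p["image"][80:330,100:480,::-1],None,fx=2,fy=2))
E
```

```text
clock: 29.8
tool_pos: [0.5115, 0.1657, 0.1008]
tcp_rot: [-0.034, 0.706, 0.034, 0.706]
ft_force: [-0.3, -0.0, -0.3]
opening: 0.693
clock: 30.42
tool_pos: [0.5126, 0.1659, 0.2081]
tcp_rot: [-0.034, 0.705, 0.035, 0.707]
ft_force: [-0.3, 0.5, 0.3]
opening: 0.697
t 30.43 shift [27.3, -540.8, -58.3] turn [-0.058, 0.003, -0.001] dist 545 open 0.697 F [-0.3, 0.5, 0.3] tcp [0.5126, 0.1659, 0.2081] q [-0.7, 0.51, 0.5, 1.84, -0.31, 0.87, 0.05]
```

View pics/s10.png

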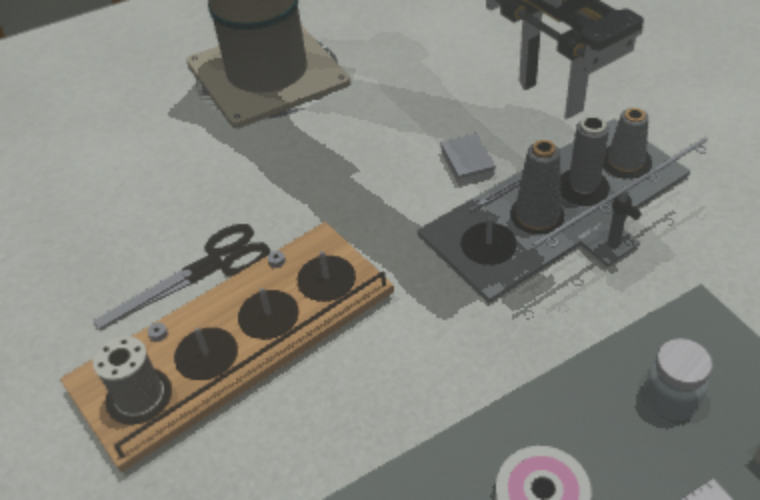

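Three stand upright on their pads at (540,185), (587,160) and (630,140). Now the spool.

```bash
python3 -m jog '[0,-40,-5,-0.01,0,0,0.45, 0,-95,-11,-0.01,0,0,0.45, 0,-150,-17,-0.02,0,0,0.45, 4,-205,-23,-0.02,0,0,0.45, 8,-260,-30,-0.03,0,0,0.45]'; python3 -m jog '[4,-55,-7,-0.01,0,0,0.45, 8,-110,-14,-0.01,0,0,0.45, 12,-165,-21,-0.02,0,0,0.45, 16,-220,-28,-0.02,0,0,0.45, 18,-265,-34,-0.03,0,0,0.45]'; python3 -m jog '[0,-5,0,0,0,0,0.45, 0,-10,0,0,0,0,0.45, 0,-10,0,0,0,0,0.45]'; python3 - <<'E'
from h import *
goto((.507,-.378,.18),.155)
E
```

```text
clock: 31.1
tool_pos: [0.5062, -0.0974, 0.197]
tcp_rot: [-0.045, 0.706, 0.045, 0.705]
ft_force: [0.7, 0.3, 0.5]
opening: 0.724
clock: 31.72
tool_pos: [0.5055, -0.3651, 0.1785]
tcp_rot: [-0.055, 0.706, 0.055, 0.704]
ft_force: [0.4, 0.2, -0.5]
opening: 0.725
clock: 32.1
tool_pos: [0.5087, -0.3714, 0.1795]
tcp_rot: [-0.056, 0.705, 0.057, 0.705]
ft_force: [-0.1, 0.5, 0.2]
opening: 0.727
t 32.1 shift [-0.5, -6.2, -2.7] turn [0.004, -0.0, -0.001] dist 7 open 0.727 F [-0.1, 0.5, 0.2] tcp [0.5087, -0.3714, 0.1795] q [0.33, 0.66, 0.44, 1.61, -0.33, 0.94, 1.04]
```

```bash
python3 -m jog '[0,-6,-2.7,0,0,0,0.45, 10,-6.5,-2.7,0,0,0,0.45, 25,-6.5,-2.7,0,0,0,0.45, 35,-6.5,-2.7,0,0,0,0.45, 40,-6.5,-2.7,0,0,0,0.45]'; python3 -m jog '[0,0,0,0,0,0,0.45]'; python3 - <<'E'
from h import *
goto((.507,-.378,.077),.155)
p=grab_frame("scene"); cv2.imwrite("pics/s11.png",cv2.resize(p["image"][180:330,100:300,::-1],None,fx=3.5,fy=3.5))
E
```

```text
clock: 32.72
tool_pos: [0.5062, -0.3793, 0.1387]
tcp_rot: [-0.055, 0.705, 0.056, 0.704]
ft_force: [0.2, -0.1, -0.2]
opening: 0.727
clock: 32.85
tool_pos: [0.5064, -0.3797, 0.1394]
tcp_rot: [-0.055, 0.705, 0.056, 0.705]
ft_force: [0.8, 0.5, 0.2]
opening: 0.726
t 32.85 shift [62.4, 1.5, 0.9] turn [0.002, -0.001, -0.001] dist 62 open 0.726 F [0.8, 0.5, 0.2] tcp [0.5064, -0.3797, 0.1394] q [0.35, 0.71, 0.42, 1.64, -0.35, 0.86, 1.07]
```

View pics/s11.png

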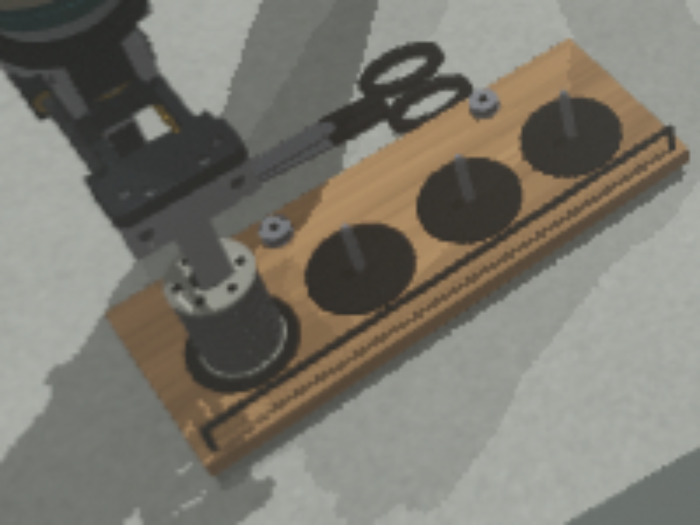

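The fingers straddle the spool (top at about (210,275)), and the back one clears its flange and the wire guard. Going down.

```bash
python3 -m jog '[12,1.5,0.5,0,0,0,0.45, 25,1.5,0.5,0,0,0,0.45, 38,1.5,0.5,0,0,0,0.45]'; python3 -m jog '[8,0,0,0,0,0,0.45, 17,0,0,0,0,0,0.45, 23,0,0,0,0,0,0.45, 23,0,0,0,0,0,0.45]'
```

```text
clock: 33.28
tool_pos: [0.5066, -0.378, 0.1008]
tcp_rot: [-0.055, 0.705, 0.056, 0.705]
ft_force: [-0.1, 0.5, -1.3]
opening: 0.725
clock: 33.78
tool_pos: [0.5066, -0.3781, 0.0785]
tcp_rot: [-0.055, 0.705, 0.056, 0.705]
ft_force: [-0.1, -0.5, -0.1]
opening: 0.724
```

```bash
python3 -m jog '[1.5,0,0,0,0,0,0.3, 1.5,0,0,0,0,0,0.1, 1.5,0,0,0,0,0,-1, 1.5,0,0,0,0,0,-1, 1.5,0,0,0,0,0,-1]'; python3 -m jog '[0,0,0,0,0,0,-1, 0,0,0,0,0,0,-1]'; python3 -m jog '[-8,0,0,0,0,0,-1, -20,0,0,0,0,0,-1, -35,0,0,0,0,0,-1, -55,0,0,0,0,0,-1, -75,0,0,0,0,0,-1]';python3 - <<'E'
from h import *
goto((.519,.081,.148),.0975)
p=grab_frame("scene"); cv2.imwrite("pics/s12.png",cv2.resize(p["image"][180:330,100:300,::-1],None,fx=3.5,fy=3.5))
E
```

```text
clock: 34.4
tool_pos: [0.5071, -0.3784, 0.0777]
tcp_rot: [-0.056, 0.705, 0.055, 0.705]
ft_force: [0.3, 0.2, 1.1]
opening: 0.569
clock: 34.65
tool_pos: [0.5071, -0.3784, 0.0777]
tcp_rot: [-0.056, 0.705, 0.055, 0.705]
ft_force: [0.6, 0.3, 2.2]
opening: 0.569
clock: 35.28
tool_pos: [0.5069, -0.3784, 0.1541]
tcp_rot: [-0.056, 0.705, 0.055, 0.705]
ft_force: [0.2, -0.3, -0.4]
opening: 0.572
t 35.27 shift [5.9, 451.9, 83.8] turn [0.059, 0.0, 0.0] dist 460 open 0.572 F [0.2, -0.3, -0.4] tcp [0.5069, -0.3784, 0.1541] q [0.35, 0.69, 0.42, 1.63, -0.35, 0.89, 1.06]
```

View pics/s12.png

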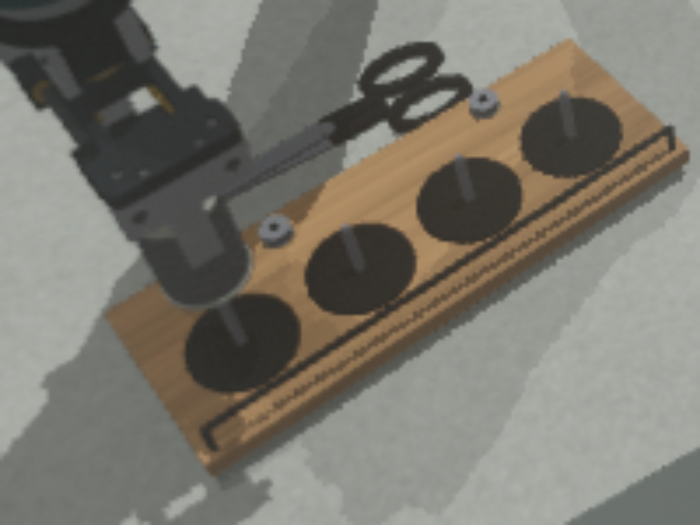

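The spool is held clear of its pin at (235,320). Carrying it to the right-hand pin.

```bash
python3 -m jog '[0,15,3,0,0,0,-1, 0,45,8,0.005,0,0,-1, 0,90,17,0.01,0,0,-1, 0,140,26,0.02,0,0,-1, 0,190,35,0.03,0,0,-1]'; python3 -m jog '[0,50,9,0.01,0,0,-1, 0,100,19,0.01,0,0,-1, 0,150,28,0.02,0,0,-1, 0,195,37,0.02,0,0,-1, 0,235,44,0.025,0,0,-1]'; python3 -m jog '[0,10,2,0.005,0,0,-1, 0,20,2,0.005,0,0,-1, 0,20,2,0.005,0,0,-1]'; python3 - <<'E'
from h import *
goto((.519,.081,.148),.0975)
E
```

```text
clock: 35.95
tool_pos: [0.5108, -0.182, 0.1516]
tcp_rot: [-0.044, 0.706, 0.046, 0.705]
ft_force: [1.4, 0.6, -1.5]
opening: 0.568
clock: 36.58
tool_pos: [0.5241, 0.0567, 0.1517]
tcp_rot: [-0.036, 0.707, 0.037, 0.705]
ft_force: [0.9, -0.1, -0.9]
opening: 0.568
clock: 36.95
tool_pos: [0.525, 0.0733, 0.1523]
tcp_rot: [-0.034, 0.707, 0.034, 0.706]
ft_force: [-0.4, -0.0, -1.6]
opening: 0.567
t 36.95 shift [4.3, 8.3, -5.3] turn [-0.001, -0.001, 0.0] dist 11 open 0.567 F [-0.4, -0.0, -1.6] tcp [0.525, 0.0733, 0.1523] q [-0.52, 0.58, 0.5, 1.92, -0.39, 0.75, 0.3]
```

```bash
python3 -m jog '[0,6,-3,0,0,0,-1, 0,8,-5,0,0,0,-1, 0,8,-5,0,0,0,-1]'; python3 - <<'E'
from h import *
goto((.519,.081,.066),.0975)
p=grab_frame("scene"); cv2.imwrite("pics/s13.png",cv2.resize(p["image"][80:260,280:480,::-1],None,fx=3,fy=3))
E
```

```text
clock: 37.33
tool_pos: [0.5195, 0.0809, 0.1525]
tcp_rot: [-0.034, 0.706, 0.034, 0.706]
ft_force: [0.7, 0.7, -0.2]
opening: 0.567
t 37.33 shift [86.5, 0.2, -0.5] turn [-0.001, -0.0, -0.0] dist 86 open 0.567 F [0.7, 0.7, -0.2] tcp [0.5195, 0.0809, 0.1525] q [-0.54, 0.57, 0.5, 1.93, -0.39, 0.74, 0.29]
```

View pics/s13.png

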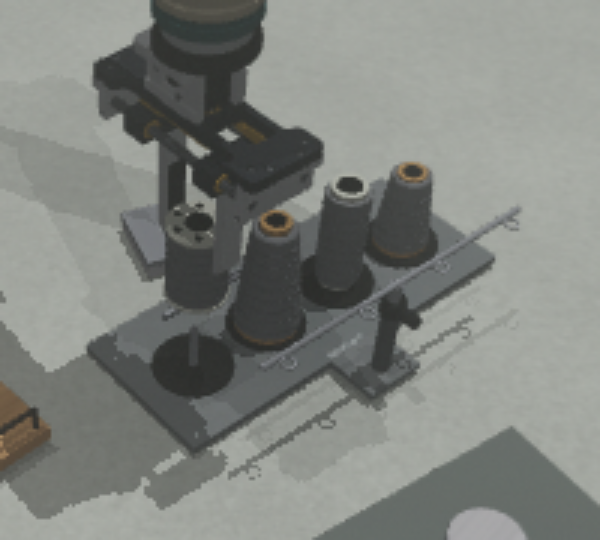

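The spool is above the last pin (193,345) with its base at (195,300). The gripper body stays clear of the tall cone. Lowering.

```bash
python3 -m jog '[12,0,-0.5,0,0,0,-1, 30,0,-0.5,0,0,0,-1, 48,0,-0.5,0,0,0,-1, 62,0,-0.5,0,0,0,-1, 70,0,-0.5,0,0,0,-1]';python3 -m jog '[5,0,0,0,0,0,-1, 9,0,0,0,0,0,-1, 13,0,0,0,0,0,-1, 15,0,0,0,0,0,-1,  15,0,0,0,0,0,-1]';python3 -m jog '[1,0,0,0,0,0,-1, 1.5,0,0,0,0,0,-1, 1.5,0,0,0,0,0,-1]'
```

```text
clock: 38.0
tool_pos: [0.5189, 0.0809, 0.0814]
tcp_rot: [-0.034, 0.707, 0.034, 0.706]
ft_force: [0.2, 0.0, -1.4]
opening: 0.568
clock: 38.62
tool_pos: [0.5193, 0.081, 0.0675]
tcp_rot: [-0.034, 0.706, 0.034, 0.706]
ft_force: [-0.4, -0.3, -0.8]
opening: 0.577
clock: 39.0
tool_pos: [0.5193, 0.0811, 0.066]
tcp_rot: [-0.034, 0.706, 0.034, 0.706]
ft_force: [1.1, 0.1, -1.0]
opening: 0.569
```

```bash
python3 -m jog '[1,0,0,0,0,0,-1, 1.5,0,0,0,0,0,-1, 1.5,0,0,0,0,0,-1]'; python3 -m jog '[0.5,0,0,0,0,0,-1, 0.5,0,0,0,0,0,-1]';python3 -m jog '[0.5,0,0,0,0,0,-1, 0.5,0,0,0,0,0,-1]'
```

```text
clock: 39.38
tool_pos: [0.5193, 0.0811, 0.0644]
tcp_rot: [-0.034, 0.706, 0.034, 0.706]
ft_force: [-0.5, 0.7, -1.7]
opening: 0.567
clock: 39.62
tool_pos: [0.5193, 0.081, 0.0639]
tcp_rot: [-0.034, 0.706, 0.034, 0.706]
ft_force: [-0.3, 0.2, -0.8]
opening: 0.571
clock: 39.88
tool_pos: [0.5193, 0.081, 0.0636]
tcp_rot: [-0.034, 0.706, 0.034, 0.706]
ft_force: [0.1, 0.8, 1.7]
opening: 0.57
```

```bash
python3 -m jog '[0.5,0,0,0,0,0,-1, 0.5,0,0,0,0,0,-1]'; python3 -m jog '[0,0,0,0,0,0,0.2, 0,0,0,0,0,0,0.3, 0,0,0,0,0,0,0.45, 0,0,0,0,0,0,0.45]';python3 -m jog '[-10,0,0,0,0,0,0.45, -35,0,0,0,0,0,0.45, -65,0,0,0,0,0,0.45, -95,0,0,0,0,0,0.45, -130,0,0,0,0,0,0.45]'; python3 -m jog '[-30,-40,0,0,0,0,0.45, -30,-80,0,0,0,0,0.45, -30,-120,0,0,0,0,0.45, -30,-170,-20,0,0,0,0.45, -30,-220,-40,0,0,0,0.45]'; python3 - <<'E'
from h import *
p=grab_frame("scene"); cv2.imwrite("pics/s14.png",cv2.resize(p["image"][80:260,280:480,::-1],None,fx=3,fy=3))
for n in ("scene","top"):
    p=grab_frame(n); P,_=cloud(p); print(n,state()["clock"])
    for q,h,x,y in(("short_cone",.082,.4945,.3345),("tube",.110,.5028,.2498),("tall_cone",.118,.511,.1655),("spool",.074,.519,.081)):
        w=(abs(P[...,0]-x)<.04)&(abs(P[...,1]-y)<.04)&(P[...,2]>.018+h-.005)&(P[...,2]<.018+h+.02)
        t=P[w]
        print(q,len(t),"ztop",np.round(np.percentile(t[:,2],[50,95]) if len(t) else 0,4),"exp",.018+h,np.round(cv2.minEnclosingCircle(t[:,:2].astype(np.float32)),4) if 0 else (np.round(cv2.minEnclosingCircle(t[:,:2].astype(np.float32))[0],4) if len(t) else 0), [(np.round(d["point"],3).tolist(),round(d["conf"],2)) for d in pinpoint(p,q)][:2])
p=grab_frame("top"); cv2.imwrite("pics/t14.png",cv2.resize(p["image"][120:280,100:360,::-1],None,fx=3,fy=3))
E
```

```text
clock: 40.12
tool_pos: [0.5194, 0.081, 0.0636]
tcp_rot: [-0.034, 0.706, 0.034, 0.706]
ft_force: [-1.5, 0.5, 7.0]
opening: 0.57
clock: 40.62
tool_pos: [0.5193, 0.081, 0.0629]
tcp_rot: [-0.034, 0.706, 0.034, 0.706]
ft_force: [0.3, -1.0, 0.9]
opening: 0.721
clock: 41.25
tool_pos: [0.519, 0.081, 0.1944]
tcp_rot: [-0.034, 0.706, 0.034, 0.706]
ft_force: [-0.6, 0.3, 0.1]
opening: 0.724
clock: 41.88
tool_pos: [0.5004, -0.1433, 0.2236]
tcp_rot: [-0.035, 0.706, 0.034, 0.707]
ft_force: [0.8, -0.7, -0.3]
opening: 0.724
scene 41.975
short_cone 105 ztop [0.0999 0.1037] exp 0.1 [0.4961 0.332 ] [([0.496, 0.335, 0.019], 0.87), ([0.507, 0.207, -0.002], 0.29)]
tube 121 ztop [0.1286 0.1307] exp 0.128 [0.503  0.2494] [([0.503, 0.251, 0.016], 0.65)]
tall_cone 96 ztop [0.1365 0.1392] exp 0.13599999999999998 [0.5154 0.1633] [([0.513, 0.17, 0.022], 0.73)]
spool 284 ztop [0.093  0.0956] exp 0.092 [0.5194 0.0813] [([0.517, 0.083, 0.012], 0.9)]
top 42.225
short_cone 218 ztop [0.1001 0.104 ] exp 0.1 [0.4944 0.3336] [([0.493, 0.336, 0.019], 0.83)]
tube 250 ztop [0.1285 0.1318] exp 0.128 [0.5018 0.25  ] [([0.502, 0.252, 0.016], 0.93)]
tall_cone 209 ztop [0.1358 0.1393] exp 0.13599999999999998 [0.511  0.1642] [([0.514, 0.164, 0.021], 0.61)]
spool 322 ztop [0.0932 0.096 ] exp 0.092 [0.5194 0.0819] [([0.518, 0.082, 0.017], 0.83)]
```

View pics/s14.png

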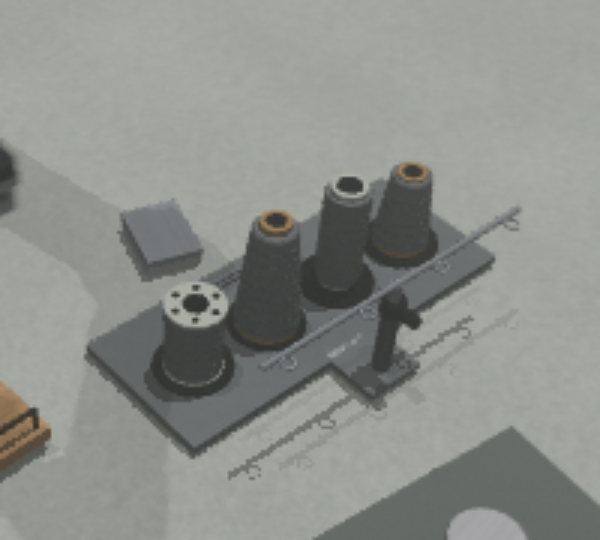

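View pics/t14.png

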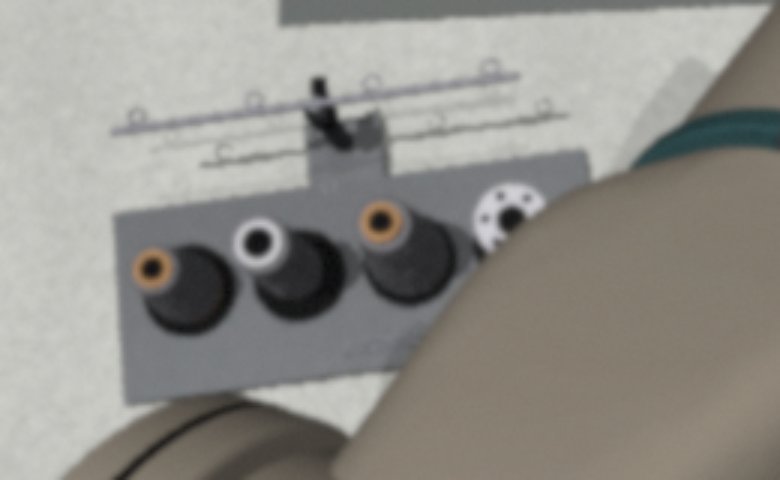

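All four stand upright and centred on their pads: scene crop tops at (195,303), (276,222), (349,187) and (412,172). Measured top heights match full seating to within about 1 mm. Handing in.

```bash
python3 -m jog '[0,0,0,0,0,0,0.45, 0,0,0,0,0,0,0.45]'; python3 -c "
from plant import *
print(close_job())"
```

```text
clock: 42.72
tool_pos: [0.5008, -0.1417, 0.2229]
tcp_rot: [-0.034, 0.706, 0.034, 0.706]
ft_force: [-0.6, -0.3, 0.3]
opening: 0.724
the job is handed in; nothing more can be done
None
```

I moved all four packages to the stand in their rack order, left to right: short cone, tube, tall cone, spool. I lowered each over its pin until I felt light contact with the pad (about 5 to 8 N at the wrist), then released it. The job was handed in at about 43 s.

My last checks, with both cameras, showed all four upright on their pads. Top heights were within about 1 mm of fully seated, and centres were within about 3 mm of the pins. The exception was the scene camera's centre for the tall cone, about 5 mm off; the top camera put it within about 1.5 mm. In the final top view the arm hid part of the spool, but the scene view showed it clearly. The gripper was touching nothing at hand-in, and no check failed.

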